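# Unhook the drying hanger and bin its two parts

### The job

On the finishing bench a steel hanging hook stands caught in the slot of a steel hanging link. Twist the hook until its prongs line up with the slot and lift it out, leaving the link standing on the bench; then put the hook in the square deep bin and the link in the long shallow tray.

Things in the scene. Friction and masses are not known exactly. Their poses are not given: they have to be found in the camera images.
- hook_center (a point): Steel hook, upright, 104 mm tall, 0.2 kg; point on its axis at half height. z up the shank (12 mm square). y along its prongs: 72 mm tip to tip, 12 wide, tips 16 high; boss 28 across at foot. Eye on top: 12 thick (x), 40 wide (y), centre 32 above this point; grip it across x. Stands in the link's slot, prongs 55 to 90 deg off slot line; comes out within about 10 deg, turned with foot down.
- link_center (a point): Steel link, a bridge on two bent-down ends: 130 mm long (x), 58 wide (y), 34 high, 0.38 kg; point at its centre, 17 up. Two rails along x, 9 wide, 26 to 34 above the bench; slot between them 106 long, 40 wide, centred. Emptied, it can be gripped across its width at rail height. A spare link, an S-hook and a white bottle (115 tall) farther out (centres past x = 670) are not part of the job.
- bin_in (a point): Centre of the inner floor of the square grey plastic bin, fixed, open on top: inside 150 x 150 mm, floor 5 mm thick, rim 70 mm above the bench. x and y along its sides.
- tray_in (a point): Centre of the inner floor of the long shallow plywood tray, fixed, open on top: inside 213 mm along its x and 153 mm along its y, floor 6 mm thick, rim 30 mm above the bench.
There are look-alikes about, which are no part of the job. Leave any brown or orange look-alike of the part that bears link_center alone.

How it is judged:
By the outcome, as a careful person would: the job done as asked, in the order asked, and still so for the second after the job is handed in, with the robot touching nothing.
It also fails if it takes over 58 s, if anything falls off the work surface, if the arm or the gripper's body presses on something with over 40 N, if the wrist force passes 120 N, or if a joint passes its speed limit or range.

### The arm

A 7-joint arm with a two-finger parallel gripper is mounted at the origin on the work surface. World frame = base frame: x ahead of the robot, y to its left, z up, the work surface at z = 0. Lengths are in m, angles in rad, forces in N, time in s.
With the tool pointing down it reaches from about 0.35 to 0.9 m from the base axis. Payload 7.2 kg.
Tool frame: the origin (TCP) lies at the very end of the fingers, on their centre line; the grasp point (between the pads) lies 19 mm behind it; z points along the fingers, x is the direction in which the jaws open and shut, and the axes are right-handed (so a half turn about z gives the same grasp; the last joint's range is limited). The gripper opens to 85 mm and grips with 20 to 120 N. Pads are 22 mm wide; open, the fingers measure 114 mm over their backs; the gripper's body (76 mm by 85 mm) begins 54 mm behind the grasp point. The pads swing forward as they close: fully open they stand 13 mm farther back than shut.
Start: joints at [-1.307, 0.411, -0.013, 1.596, 0.006, 1.134, -0.082], TCP at [0.204, 0.591, 0.231] pointing down, gripper open.
Joint ranges: [-2.95, 2.95], [-0.29, 1.99], [-1.47, 1.44], [0.14, 2.54], [-1.03, 4.17], [0.13, 1.85], [-2.86, 2.86]. Speed limits (rad/s): [2.39, 2.39, 3.01, 3.01, 3.14, 3.14, 3.14].

### API

Orientations are given as a rotation vector (axis times angle).
In Python, from rig import get_obs, viewer, r gives the robot as it stands.
- The arm moves only by the shell command python3 -m creep 'ROWS' [OPENING] [FORCE]. ROWS is JSON, a list of rows, each a list of 4 numbers: the shift along the tool's x, y, z in m, then the turn about the tool's z in degrees. In form: [[dx, dy, dz, yaw], ...]. A call has 1 to 10 rows; each row is the pose to reach, as a shift and turn from the pose commanded when the call began, along the tool's axes at that moment; what a row does not reach only later rows make up. A row lasts 1/8 s, in which the tool goes at most 62.5 mm and 10.7 degrees, less where a joint would pass 70% of its speed; a pose out of reach is approached as far as the arm can. A call with a gripper value outside its range is refused whole. OPENING is the gripper's target within -1 to 1 (fully open at 1, half-way at 0, shut at -1), set as the call begins (- or left out, the last holds). The fingers move at their own pace and stop on an object; FORCE is the grip in N (left out, the last holds). Time passes only in rows, so rows that repeat a pose let the fingers close. It gives the time, the measured TCP pose, the force and the opening at its end, in the units of the state.
- get_obs(): the state, without advancing time (a new reading comes with each control period).
- viewer.snapshot(name): name is "scene" or "top" or "wrist"; returns the picture (400x640x3 uint8, blue, green, red); there is no depth.
- viewer.camera_params(name): a dict with "intrinsics" (3x3 intrinsics, pixels), "cam_to_world" (4x4, takes a point from camera to world coordinates). Camera axes: x right, y down, z forward; pixel columns grow to the right and rows downward; lengths in m; the calibration is good to about 2 mm. A picture is of the moment at which its call begins: read the wrist's pose just before it. camera_params takes no time and is no camera call; for the wrist camera it gives the pose at the moment of the call.
- r.sign_off(): hands the job in, once; it reports no verdict.
The state is a dict: "time_s": time; "q": joint angles; "joint_velocities": joint speeds; "joint_efforts": joint torques, N m; "position": TCP position; "tool_rot": TCP orientation; "wrist_force": force on the tool from outside, world axes, zero at the start; "torque": the same for the moment, N m; "finger_gap": finger opening in m.
Only numpy, scipy, OpenCV 4.12 (cv2) and the standard library are available. Lean on these libraries where they do the work, as an engineer would, in place of code of your own. Each camera call takes 0.05 s, during which the arm holds its last target.

## Working session

There is one attempt and no reset: what is moved stays moved. The work goes in short steps, Python scripts to look and compute and a shell command to move; the robot and the scene stay as the last step left them, time stands still between calls to the robot, and variables do not carry over. Pictures are saved under pics/ and viewed, and the job is handed in when it is done.

```bash
mkdir -p pics; ls; python3 - <<'E'
from rig import get_obs, viewer, r
import cv2
o=get_obs()
for k,v in o.items(): print(k,v)
for n in ["scene","top","wrist"]:
    cv2.imwrite(f"pics/{n}0.png",viewer.snapshot(n))
    p=viewer.camera_params(n); print(n,p["intrinsics"],p["cam_to_world"])
E
```

```text
pics
time_s 0.0
q [-1.30718812  0.41190964 -0.01269189  1.59706232  0.00559807  1.1342897
 -0.08219217]
joint_velocities [-7.25408954e-05 -9.49836732e-04 -4.42543468e-04 -2.45142342e-03
 -2.83235611e-04 -1.58322446e-03  2.40387875e-03]
joint_efforts [-6.11781579e-04 -6.00626779e+01  6.81677274e-01 -2.99415368e+01
  1.37370959e-02  1.03653164e-02 -2.70906668e-06]
position [0.20348267 0.59041693 0.23043963]
tool_rot [ 2.55693413e+00  1.82349165e+00 -1.97104126e-03]
wrist_force [ 0.17771105  0.44540091 -1.49940195]
torque [-0.00695873 -0.00352633  0.02386162]
finger_gap 0.08541368261806721
scene [[423.4321653    0.         314.75591919]
 [  0.         423.4321653  200.27871947]
 [  0.           0.           1.        ]] [[-4.54171344e-01  6.65439656e-01 -5.92383706e-01  1.01103618e+00]
 [ 8.90914263e-01  3.38923700e-01 -3.02328467e-01  3.09975253e-01]
 [-4.08473736e-04 -6.65072019e-01 -7.46779113e-01  8.49115944e-01]
 [ 0.00000000e+00  0.00000000e+00  0.00000000e+00  1.00000000e+00]]
top [[384.25438711   0.         315.75381696]
 [  0.         384.25438711 204.64784834]
 [  0.           0.           1.        ]] [[ 0.0153349  -0.98617847  0.16497533  0.26214993]
 [-0.99973226 -0.01226313  0.01962204 -0.01398156]
 [-0.01732772 -0.16523207 -0.98610249  0.95371828]
 [ 0.          0.          0.          1.        ]]
wrist [[335.29233878   0.         322.1932099 ]
 [  0.         335.29233878 195.6666305 ]
 [  0.           0.           1.        ]] [[ 0.32608694  0.91195816  0.24899723  0.14062386]
 [ 0.94533792 -0.31404887 -0.08780386  0.61299821]
 [-0.00187615  0.26401822 -0.96451587  0.37351293]
 [ 0.          0.          0.          1.        ]]
```

View pics/scene0.png

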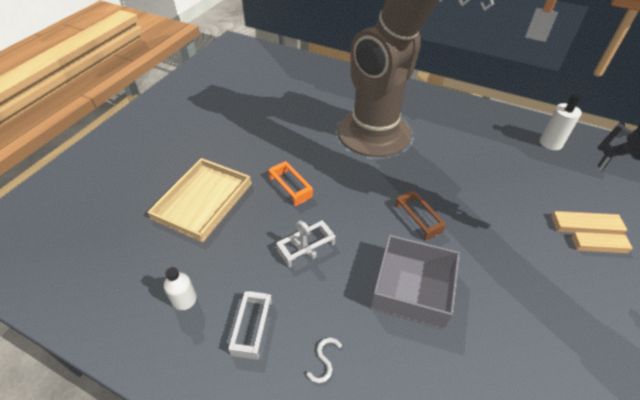

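View pics/top0.png

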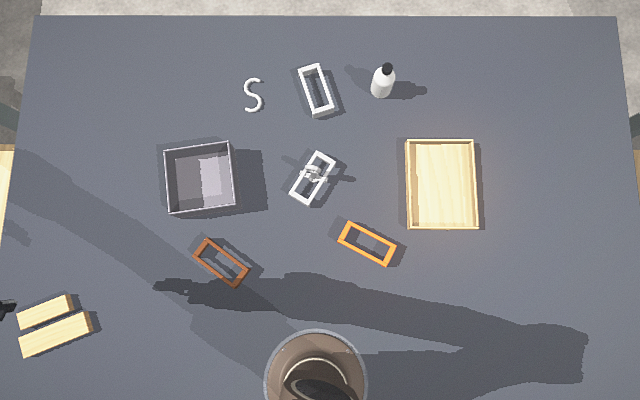

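View pics/wrist0.png

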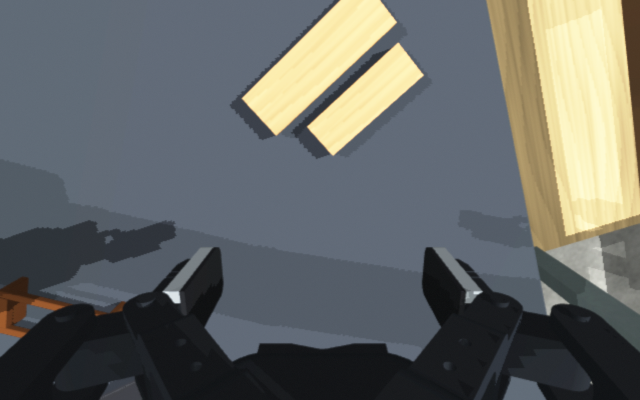

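The overview shows the hook and link at top (312,178) and scene (306,243). The grey bin is at top (200,178) and the tray at top (441,184). The spare link is at top (317,90). Next I'll zoom in and measure.

```bash
cat > h.py <<'E'
import numpy as np, cv2, json
from scipy.spatial.transform import Rotation as R
def ray(P,uv):
    K=np.array(P["intrinsics"]);T=np.array(P["cam_to_world"])
    d=T[:3,:3]@np.linalg.solve(K,[uv[0],uv[1],1.]); return T[:3,3],d
def onz(P,uv,z):
    c,d=ray(P,uv); return c+d*(z-c[2])/d[2]
def proj(P,X):
    K=np.array(P["intrinsics"]);T=np.array(P["cam_to_world"])
    p=K@(T[:3,:3].T@(np.asarray(X)-T[:3,3])); return p[:2]/p[2]
def crop(img,x0,y0,x1,y1,s,f):
    cv2.imwrite(f,cv2.resize(img[y0:y1,x0:x1],None,fx=s,fy=s,interpolation=cv2.INTER_CUBIC))
E
python3 - <<'E'
from h import *
from rig import viewer
t=cv2.imread("pics/top0.png"); s=cv2.imread("pics/scene0.png")
crop(t,270,130,370,220,8,"pics/t_zoom.png"); crop(s,260,205,350,275,8,"pics/s_zoom.png")
P=viewer.camera_params("top")
g=cv2.cvtColor(t,cv2.COLOR_BGR2HSV)
# white pieces
m=((g[...,1]<40)&(g[...,2]>150)).astype(np.uint8); m[:, :220]=0
n,l,st,c=cv2.connectedComponentsWithStats(m)
for i in range(1,n):
    if 60<st[i,4]<5000:
        cs,_=cv2.findContours((l==i).astype(np.uint8),0,2); rr=cv2.minAreaRect(cs[0]); print("white",st[i],rr, onz(P,rr[0],.034))
# tray
m=((g[...,1]>50)&(g[...,2]>120)&(g[...,0]>12)&(g[...,0]<32)).astype(np.uint8)
n,l,st,c=cv2.connectedComponentsWithStats(m)
for i in range(1,n):
    if st[i,4]>1500:
        cs,_=cv2.findContours((l==i).astype(np.uint8),0,2); rr=cv2.minAreaRect(cs[0]); print("wood",st[i],rr, [onz(P,q,.03).round(3).tolist() for q in cv2.boxPoints(rr)])
crop(t,150,130,250,225,6,"pics/b_zoom.png")
E
```

```text
white [297  63  38  55 580] ((315.46295166015625, 88.92727661132812), (50.8951530456543, 24.697420120239258), 71.14684295654297) [0.71591226 0.00966332 0.034     ]
white [370  66  26  32 531] ((381.587646484375, 82.42784881591797), (21.728408813476562, 31.171127319335938), 23.962491989135742) [ 0.73479463 -0.15909162  0.034     ]
white [243  77  19  35 228] ((252.05865478515625, 94.20345306396484), (33.96560287475586, 16.6921443939209), 85.2363510131836) [0.70040219 0.17165042 0.034     ]
white [220 143  16  64 669] ((227.5, 174.5), (63.0, 15.0), 90.0) [0.48879334 0.22345301 0.034     ]
white [417 144  23  79 998] ((426.77069091796875, 183.1017303466797), (78.98111724853516, 19.96548843383789), 86.633544921875) [ 0.47263533 -0.26551867  0.034     ]
white [429 145  24  78 523] ((440.9800109863281, 183.50416564941406), (79.86848449707031, 9.381896018981934), 78.2317123413086) [ 0.47202508 -0.29992354  0.034     ]
white [459 145   4  49  78] ((460.54986572265625, 168.99752807617188), (48.08993148803711, 2.1972551345825195), 87.1375961303711) [ 0.50894734 -0.34897054  0.034     ]
white [
[... 184 characters left out ...]
83] ((454.77947998046875, 195.0960693359375), (54.451446533203125, 7.863741397857666), 82.40535736083984) [ 0.44366005 -0.33205804  0.034     ]
white [263 328  97  72 504] ((301.86383056640625, 355.4479675292969), (47.18254852294922, 104.19192504882812), 63.183658599853516) [0.0672263  0.03063093 0.034     ]
white [284 358  63  26 135] ((315.5477600097656, 369.67974853515625), (62.12086868286133, 23.66585922241211), 2.7702157497406006) [ 0.03716388 -0.00102503  0.034     ]
wood [ 405  139   75   91 2617] ((441.5322265625, 184.49896240234375), (91.24285888671875, 72.15601348876953), 88.15238952636719) [[0.583, -0.214, 0.03], [0.591, -0.393, 0.03], [0.363, -0.388, 0.03], [0.355, -0.215, 0.03]]
```

View pics/t_zoom.png

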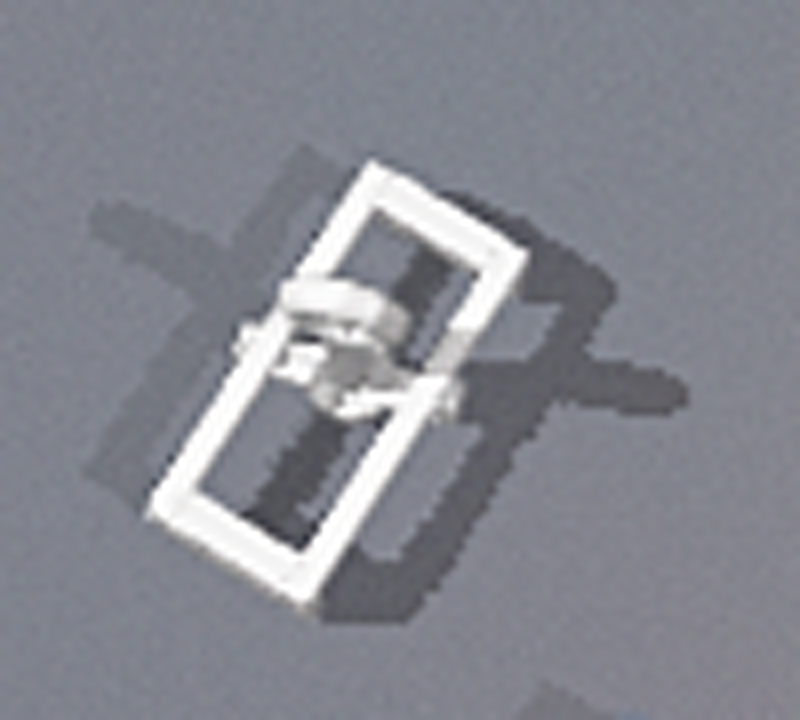

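View pics/s_zoom.png

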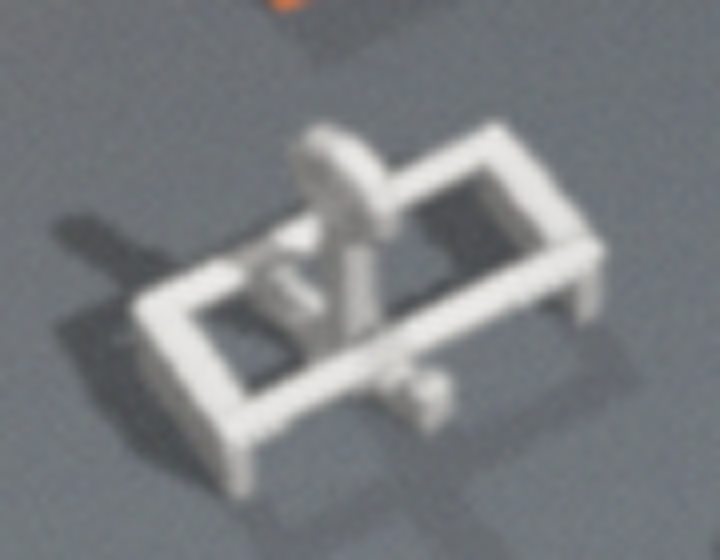

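View pics/b_zoom.png

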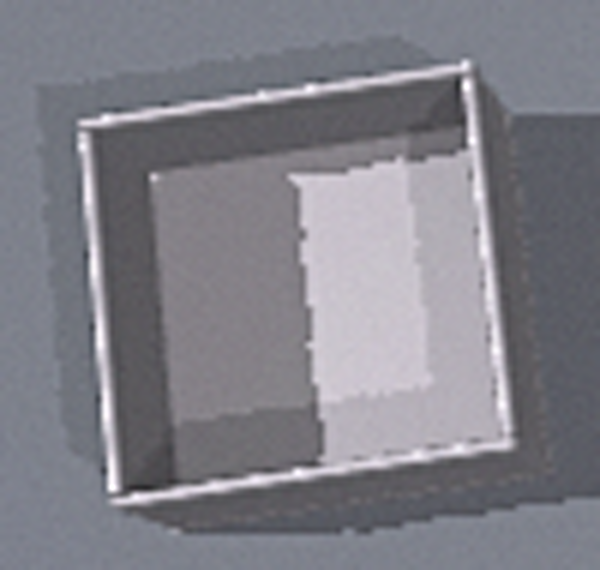

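```bash
cat >> h.py <<'E'
def z8(pts,x0,y0,s): return [((x+.5)/s-.5+x0,(y+.5)/s-.5+y0) for x,y in pts]
def tri(PA,a,PB,b):
    c1,d1=ray(PA,a);c2,d2=ray(PB,b)
    A=np.stack([d1,-d2],1);t=np.linalg.lstsq(A,c2-c1,rcond=None)[0]
    p,q=c1+d1*t[0],c2+d2*t[1];return (p+q)/2,np.linalg.norm(p-q)
E
python3 - <<'E'
from h import *
from rig import viewer
P=viewer.camera_params("top");S=viewer.camera_params("scene")
def ang(d): return np.degrees(np.arctan2(d[1],d[0]))
L=np.array([onz(P,q,.034) for q in z8([(372,162),(525,252),(305,605),(152,515)],270,130,8)])
print("link top",L.mean(0),np.linalg.norm(L-np.roll(L,-1,0),axis=1),ang(L[0]-L[3]),ang(L[1]-L[2]))
L=np.array([onz(S,q,.034) for q in z8([(140,303),(495,125),(605,245),(232,440)],260,205,8)])
print("link scene",L.mean(0),np.linalg.norm(L-np.roll(L,-1,0),axis=1),ang(L[0]-L[1]),ang(L[3]-L[2]))
e=[onz(P,q,.104-.012) for q in z8([(285,292),(405,322)],270,130,8)];print("eye",e,ang(e[0]-e[1]))
e=[onz(P,q,.012) for q in z8([(245,345),(452,395)],270,130,8)];print("prong",e,np.mean(e,0),ang(e[0]-e[1]),np.linalg.norm(e[0]-e[1]))
e=[onz(S,q,.016) for q in z8([(435,385),],260,205,8)];print("prong near tip",e)
print("eye top tri",tri(P,z8([(347,290)],270,130,8)[0],S,z8([(335,150)],260,205,8)[0]))
B=np.array([onz(P,q,.07) for q in z8([(84,125),(467,66),(510,440),(113,500)],150,130,6)])
print("bin",B,B.mean(0),np.linalg.norm(B-np.roll(B,-1,0),axis=1),ang(B[0]-B[1]),ang(B[0]-B[3]))
E
```

```text
link top [0.48406876 0.01465731 0.034     ] [0.05554368 0.12945096 0.05454197 0.13021032] -30.176192772930893 -30.61834748313487
link scene [0.48393487 0.01740917 0.034     ] [0.12558407 0.05659272 0.12944413 0.0564401 ] -30.377727354552214 -30.429653990267663
eye [array([0.49654143, 0.02900887, 0.092     ]), array([ 0.48798189, -0.00582106,  0.092     ])] 76.19303824994093
prong [array([0.50093787, 0.04527615, 0.012     ]), array([ 0.48550646, -0.02013863,  0.012     ])] [0.49322216 0.01256876 0.012     ] 76.72653485837782 0.06721027372406006
prong near tip [array([0.49942357, 0.04660278, 0.016     ])]
eye top tri (array([0.49423666, 0.01154989, 0.10201786]), np.float64(0.001677255987893162))
bin [[0.53772036 0.37176362 0.07      ]
 [0.56383222 0.21884859 0.07      ]
 [0.41174325 0.19383923 0.07      ]
 [0.38609677 0.34803386 0.07      ]] [0.47484815 0.28312133 0.07      ] [0.15512845 0.15413151 0.15631292 0.15346926] 99.6903938320507 8.894888039056395
```

```bash
cat >> h.py <<'E'
def goal(x,y,z,yaw):
    """shift in tool axes and tool yaw (deg) to bring TCP to x,y,z with tool-x at world yaw (mod 180)"""
    from rig import get_obs
    o=get_obs();M=R.from_rotvec(o["tool_rot"]).as_matrix()
    d=M.T@(np.array([x,y,z])-o["position"])
    cur=np.degrees(np.arctan2(M[1,0],M[0,0])); t=-(yaw-cur); t=(t+90)%180-90
    print("t",o["time_s"],"pos",np.round(o["position"],4),"yaw",round(cur,1),"tilt",round(np.degrees(np.arccos(-M[2,2])),2),"gap",round(o["finger_gap"],4),"F",np.round(o["wrist_force"],1),"q7",round(o["q"][6],2))
    print("-> shift",np.round(d,4),"turn",round(t,1))
E
python3 -c "
from h import *
goal(.493,.0125,.20,-13.5)"
```

```text
t 0.15 pos [0.2035 0.5906 0.2307] yaw 71.0 tilt 0.07 gap 0.0853 F [ 0.1 -0.2 -0.5] q7 -0.08
-> shift [-0.4522  0.462   0.0313] turn 84.5
```

```bash
python3 -m creep '[[-0.03,0.031,0,5],[-0.07,0.072,0.005,13],[-0.113,0.115,0.01,22],[-0.155,0.158,0.015,31],[-0.198,0.202,0.02,40],[-0.24,0.245,0.02,49],[-0.283,0.289,0.025,58],[-0.325,0.332,0.03,67],[-0.368,0.376,0.03,76],[-0.40,0.409,0.03,84]]' 0; python3 -c "
from h import *
goal(.493,.0125,.20,-13.5)"
```

```text
time_s: 1.4
position: [0.4606, 0.0769, 0.2014]
tool_rot: [-3.12, 0.366, -0.001]
wrist_force: [0.8, 0.9, -0.1]
finger_gap: 0.0428
t 1.4 pos [0.4606 0.0769 0.2014] yaw -13.4 tilt 0.02 gap 0.0428 F [ 0.8  0.9 -0.1] q7 -0.38
-> shift [0.0464 0.0552 0.0014] turn 0.1
```

```bash
python3 -m creep '[[0.02,0.024,0,0],[0.04,0.047,0,0],[0.0464,0.0552,0,0],[0.0464,0.0552,0,0],[0.0464,0.0552,0,0]]' ; python3 - <<'E'
from h import *
from rig import viewer
goal(.493,.0125,.065,-13.5)
P=viewer.camera_params("wrist"); im=viewer.snapshot("wrist"); cv2.imwrite("pics/w1.png",im)
for X in [(.493,.0125,.104),(.5014,.0475,.012),(.4846,-.0225,.012)]: print(proj(P,X))
E
```

```text
time_s: 2.02
position: [0.4923, 0.0165, 0.2011]
tool_rot: [-3.121, 0.354, 0.001]
wrist_force: [0.3, 0.3, 0.1]
finger_gap: 0.0428
t 2.025 pos [0.4923 0.0165 0.2011] yaw -12.9 tilt 0.05 gap 0.0428 F [0.3 0.3 0.1] q7 -0.2
-> shift [0.0017 0.0038 0.1361] turn 0.6
[324.42523805 202.45386266]
[324.2740831  140.78586258]
[323.5005994  210.58789703]
```

View pics/w1.png

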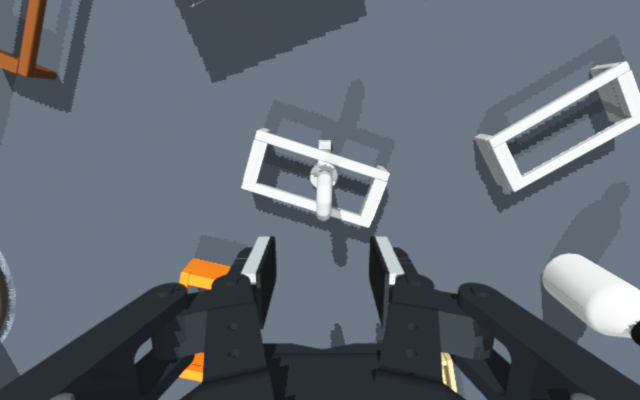

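The wrist view shows the eye at (324,172–218) and the prong tip at (324,143). The predictions were (324,202) and (324,141), so they agree. I'll go down.

```bash
python3 -m creep '[[0.0017,0.0038,0.03,0.6],[0.0017,0.0038,0.07,0.6],[0.0017,0.0038,0.105,0.6],[0.0017,0.0038,0.13,0.6],[0.0017,0.0038,0.136,0.6],[0.0017,0.0038,0.136,0.6],[0.0017,0.0038,0.136,0.6]]' ; python3 - <<'E'
from h import *
from rig import viewer
goal(.493,.0125,.065,-13.5)
P=viewer.camera_params("wrist"); im=viewer.snapshot("wrist"); cv2.imwrite("pics/w2.png",im)
E
```

```text
time_s: 2.95
position: [0.4943, 0.0115, 0.0663]
tool_rot: [-3.119, 0.372, -0.003]
wrist_force: [0.4, 0.3, -0.6]
finger_gap: 0.0425
t 2.95 pos [0.4943 0.0115 0.0663] yaw -13.6 tilt 0.1 gap 0.0425 F [ 0.4  0.3 -0.6] q7 -0.05
-> shift [-0.0015 -0.0007  0.0013] turn -0.1
```

View pics/w2.png

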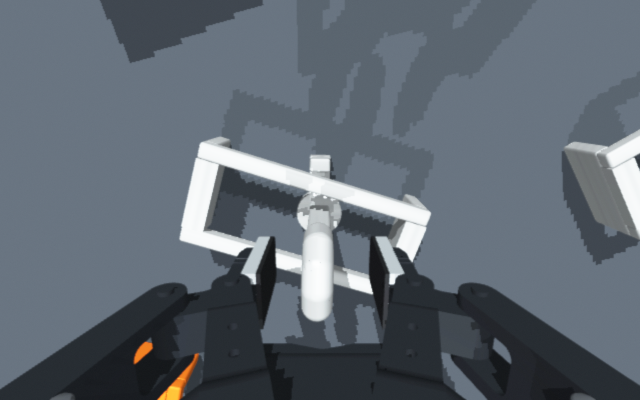

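The eye sits at x≈317 between the pads, whose centre is 322, so a −1.5 mm shift is needed. I'll correct that and close.

```bash
python3 -m creep '[[-0.0015,-0.0005,0.001,0],[-0.0015,-0.0005,0.001,0]]' 0 ; python3 -m creep '[[0,0,0,0],[0,0,0,0],[0,0,0,0],[0,0,0,0],[0,0,0,0]]' -1 60;  python3 - <<'E'
from h import *
from rig import viewer
goal(.493,.0125,.065,-13.5)
P=viewer.camera_params("wrist"); im=viewer.snapshot("wrist"); cv2.imwrite("pics/w3.png",im)
E
```

```text
time_s: 3.25
position: [0.4922, 0.0122, 0.0646]
tool_rot: [-3.119, 0.372, -0.001]
wrist_force: [-0.2, -0.1, 0.3]
finger_gap: 0.043
time_s: 3.88
position: [0.4924, 0.012, 0.0644]
tool_rot: [-3.119, 0.372, -0.001]
wrist_force: [-0.2, -0.3, 4.8]
finger_gap: 0.011
t 3.875 pos [0.4924 0.012  0.0644] yaw -13.6 tilt 0.02 gap 0.011 F [-0.2 -0.3  4.8] q7 -0.05
-> shift [ 0.0004 -0.0006 -0.0006] turn -0.1
```

View pics/w3.png

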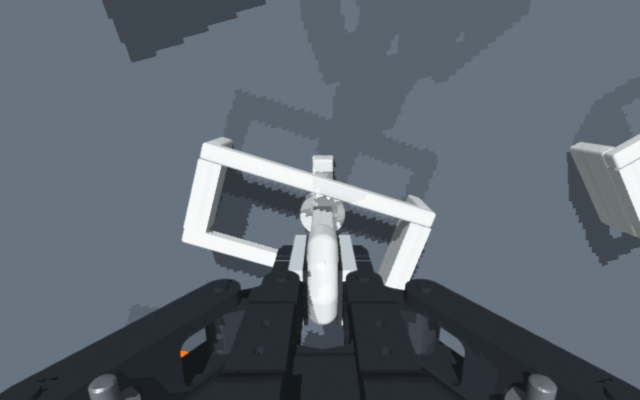

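Gripped, gap 11 mm. I'll lift 3 mm, then twist.

```bash
python3 -m creep '[[0,0,-0.002,0],[0,0,-0.003,-3],[0,0,-0.003,-9],[0,0,-0.003,-16],[0,0,-0.003,-23],[0,0,-0.003,-30],[0,0,-0.003,-37],[0,0,-0.003,-40],[0,0,-0.003,-40]]';  python3 - <<'E'
from h import *
from rig import viewer
goal(.4927,.012,.068,59.6)
P=viewer.camera_params("wrist"); im=viewer.snapshot("wrist"); cv2.imwrite("pics/w4.png",im)
E
```

```text
time_s: 5.05
position: [0.4917, 0.0119, 0.0669]
tool_rot: [-3.059, -0.716, 0.002]
wrist_force: [-0.4, -0.2, -2.2]
finger_gap: 0.0106
t 5.05 pos [0.4917 0.0119 0.0669] yaw 26.4 tilt 0.06 gap 0.0106 F [-0.4 -0.2 -2.2] q7 0.52
-> shift [ 0.0009  0.0004 -0.0011] turn -33.2
```

View pics/w4.png

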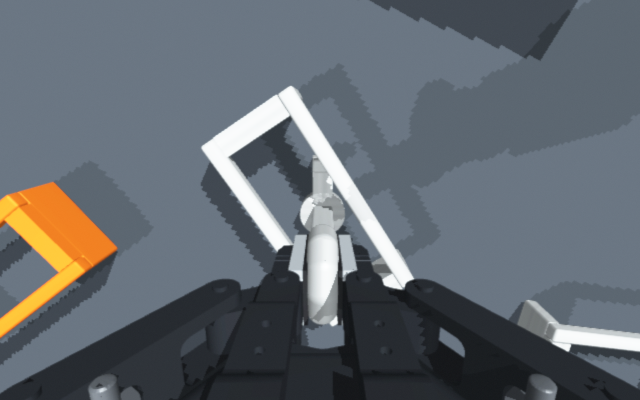

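The hook turns with the gripper (prong at (316,160)) and the link hasn't moved. I'll finish the twist.

```bash
python3 -m creep '[[0,0,0,-5],[0.0005,0,0,-12],[0.0009,0.0004,0,-19],[0.0009,0.0004,0,-26],[0.0009,0.0004,0,-31],[0.0009,0.0004,0,-33.2],[0.0009,0.0004,0,-33.2],[0.0009,0.0004,0,-33.2]]';  python3 - <<'E'
from h import *
from rig import viewer
goal(.4927,.012,.068,59.6)
P=viewer.camera_params("wrist"); im=viewer.snapshot("wrist"); cv2.imwrite("pics/w5.png",im)
s=viewer.snapshot("scene"); crop(s,240,180,360,280,6,"pics/s5.png")
E
```

```text
time_s: 6.1
position: [0.4931, 0.0121, 0.0672]
tool_rot: [-2.727, -1.559, 0.0]
wrist_force: [0.3, 0.4, -2.7]
finger_gap: 0.0109
t 6.1 pos [0.4931 0.0121 0.0672] yaw 59.5 tilt 0.01 gap 0.0109 F [ 0.3  0.4 -2.7] q7 1.0
-> shift [-0.0003 -0.0004 -0.0008] turn -0.1
```

View pics/w5.png

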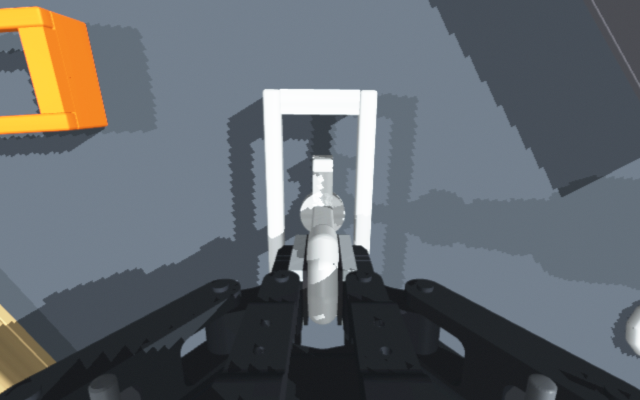

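View pics/s5.png

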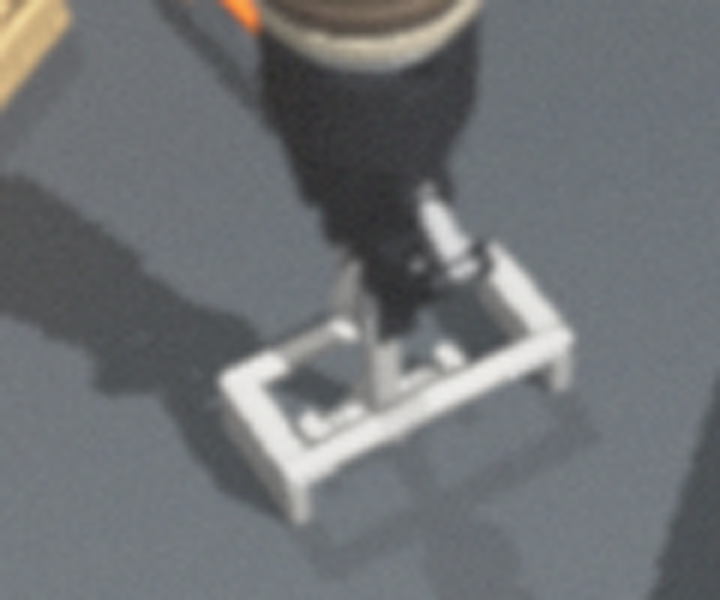

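The prongs are parallel to the slot and centred: prong at x≈322, slot centre 320. I'll lift straight up.

```bash
python3 -m creep '[[0,0,-0.008,0],[0,0,-0.02,0],[0,0,-0.035,0],[0,0,-0.055,0],[0,0,-0.08,0],[0,0,-0.105,0],[0,0,-0.13,0],[0,0,-0.14,0],[0,0,-0.14,0]]';  python3 - <<'E'
from h import *
from rig import viewer
goal(.475,.283,.208,10)
P=viewer.camera_params("wrist"); im=viewer.snapshot("wrist"); cv2.imwrite("pics/w6.png",im)
s=viewer.snapshot("scene"); cv2.imwrite("pics/s6.png",s)
E
```

```text
time_s: 7.32
position: [0.4935, 0.0121, 0.208]
tool_rot: [2.726, 1.561, 0.003]
wrist_force: [-0.4, 0.7, -2.7]
finger_gap: 0.0108
t 7.325 pos [0.4935 0.0121 0.208 ] yaw 59.6 tilt 0.1 gap 0.0108 F [-0.4  0.7 -2.7] q7 0.96
-> shift [ 2.242e-01 -1.531e-01  1.000e-04] turn 49.6
```

View pics/w6.png

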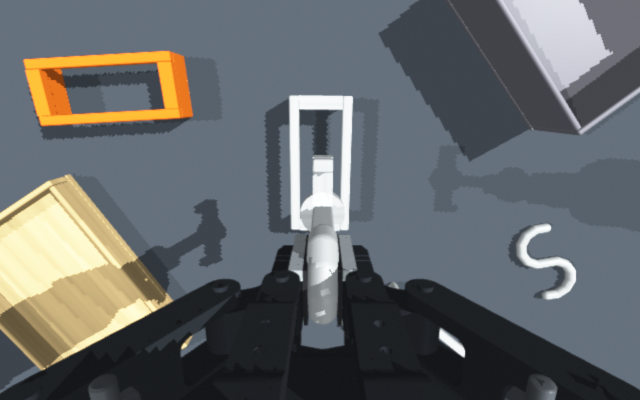

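View pics/s6.png

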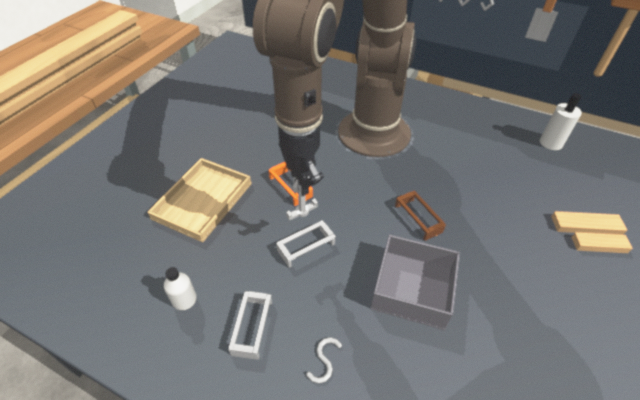

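The hook is clear at scene (303,208) and the link stands alone at (306,243). I'll carry the hook over to the bin.

```bash
python3 -m creep '[[0.02,-0.0137,0,0],[0.055,-0.0376,0,0],[0.095,-0.065,0,0],[0.135,-0.092,0,0],[0.172,-0.1175,0,0],[0.2,-0.1366,0,0],[0.217,-0.148,0,0],[0.2242,-0.1531,0,0],[0.2242,-0.1531,0,0],[0.2242,-0.1531,0,0]]';  python3 - <<'E'
from h import *
from rig import viewer
goal(.475,.283,.071,59.6)
im=viewer.snapshot("top"); crop(im,120,90,290,240,4,"pics/t7.png")
E
```

```text
time_s: 8.68
position: [0.4751, 0.2813, 0.2073]
tool_rot: [2.727, 1.558, -0.001]
wrist_force: [0.7, -0.8, -1.6]
finger_gap: 0.0108
t 8.675 pos [0.4751 0.2813 0.2073] yaw 59.5 tilt 0.04 gap 0.0108 F [ 0.7 -0.8 -1.6] q7 0.42
-> shift [ 0.0015 -0.001   0.1363] turn -0.1
```

View pics/t7.png

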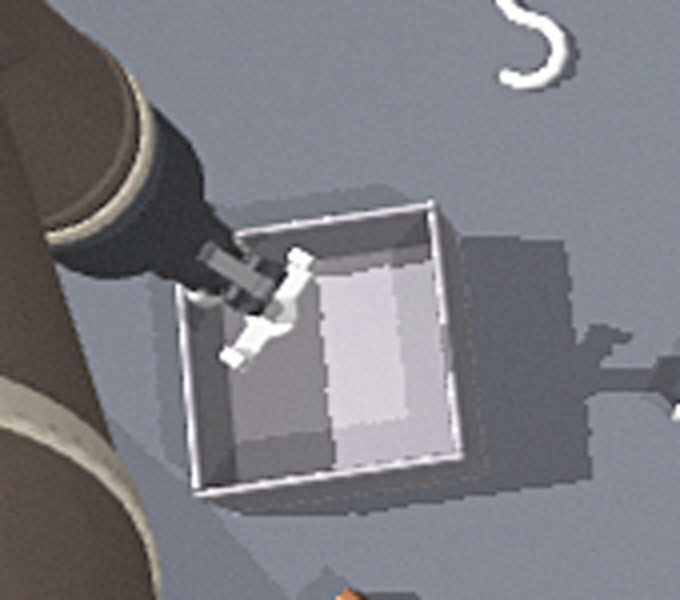

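The hook hangs over the bin. Its offset in the picture is parallax from its height. I'll lower it.

```bash
python3 -m creep '[[0.0015,-0.001,0.02,0],[0.0015,-0.001,0.05,0],[0.0015,-0.001,0.085,0],[0.0015,-0.001,0.112,0],[0.0015,-0.001,0.127,0],[0.0015,-0.001,0.134,0],[0.0015,-0.001,0.137,0],[0.0015,-0.001,0.1375,0],[0.0015,-0.001,0.1375,0]]';  python3 - <<'E'
from h import *
goal(.475,.283,.07,59.6)
E
```

```text
time_s: 9.85
position: [0.4749, 0.285, 0.0705]
tool_rot: [-2.726, -1.561, -0.002]
wrist_force: [-0.2, 0.7, -2.1]
finger_gap: 0.0108
t 9.85 pos [0.4749 0.285  0.0705] yaw 59.6 tilt 0.07 gap 0.0108 F [-0.2  0.7 -2.1] q7 0.42
-> shift [-0.0017  0.001   0.0005] turn -0.0
```

```bash
python3 -m creep '[[0,0,0.001,0],[0,0,0.002,0],[0,0,0.002,0]]'; python3 -m creep '[[0,0,0,0],[0,0,0,0],[0,0,0,0],[0,0,0,0]]' -0.2;  python3 - <<'E'
from h import *
from rig import viewer
goal(.475,.283,.07,59.6)
im=viewer.snapshot("wrist"); cv2.imwrite("pics/w8.png",im)
E
```

```text
time_s: 10.22
position: [0.475, 0.2851, 0.0695]
tool_rot: [-2.726, -1.561, -0.002]
wrist_force: [-3.0, -1.2, 12.0]
finger_gap: 0.0111
time_s: 10.72
position: [0.4745, 0.2847, 0.0677]
tool_rot: [2.726, 1.561, -0.0]
wrist_force: [0.5, 0.1, 0.5]
finger_gap: 0.034
t 10.725 pos [0.4745 0.2847 0.0677] yaw 59.6 tilt 0.01 gap 0.034 F [0.5 0.1 0.5] q7 0.42
-> shift [-0.0012  0.0013 -0.0023] turn -0.0
```

View pics/w8.png

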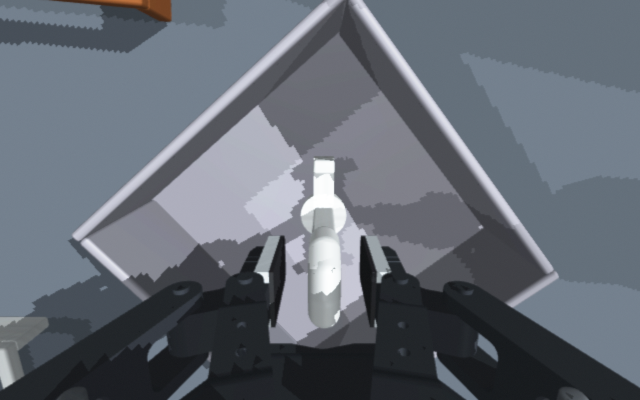

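The hook stands free in the bin and the fingers are clear of it. I'll rise, open and go back to measure the link.

```bash
python3 -m creep '[[0,0,-0.015,0],[0,0,-0.045,0],[0,0,-0.085,0],[0,0,-0.12,0],[0,0,-0.14,0],[0,0,-0.14,0]]'; python3 -c "
from h import *
goal(.484,.0155,.20,59.6)"
```

```text
time_s: 11.52
position: [0.4755, 0.2853, 0.2103]
tool_rot: [-2.726, -1.561, -0.007]
wrist_force: [1.0, 0.1, -0.7]
finger_gap: 0.0339
t 11.525 pos [0.4755 0.2853 0.2103] yaw 59.6 tilt 0.25 gap 0.0339 F [ 1.   0.1 -0.7] q7 0.42
-> shift [-0.2284  0.1439  0.0097] turn -0.0
```

```bash
python3 -m creep '[[-0.02,0.013,0,0],[-0.055,0.035,0,0],[-0.095,0.06,0.005,0],[-0.135,0.085,0.01,0],[-0.172,0.108,0.01,0],[-0.205,0.129,0.01,0],[-0.2284,0.1439,0.01,0],[-0.2284,0.1439,0.01,0],[-0.2284,0.1439,0.01,0],[-0.2284,0.1439,0.01,0]]' 1;  python3 - <<'E'
from h import *
from rig import viewer
goal(.484,.0155,.20,59.6)
P=viewer.camera_params("wrist"); np.save("Pw9.npy",P,allow_pickle=True)
im=viewer.snapshot("wrist"); cv2.imwrite("pics/w9.png",im); crop(im,220,60,420,210,4,"pics/w9z.png")
im=viewer.snapshot("top"); cv2.imwrite("pics/t9.png",im)
im=viewer.snapshot("scene"); cv2.imwrite("pics/s9.png",im)
E
```

```text
time_s: 12.78
position: [0.4829, 0.0161, 0.1975]
tool_rot: [-2.725, -1.563, 0.0]
wrist_force: [0.7, 0.4, 0.8]
finger_gap: 0.0856
t 12.775 pos [0.4829 0.0161 0.1975] yaw 59.7 tilt 0.03 gap 0.0856 F [0.7 0.4 0.8] q7 0.95
-> shift [ 0.0001  0.0012 -0.0025] turn 0.1
```

View pics/w9.png

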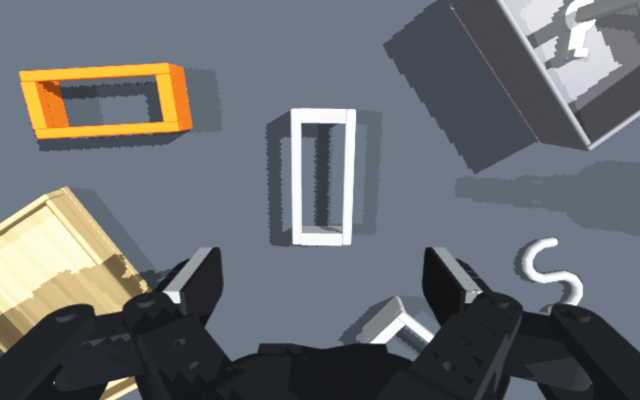

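View pics/t9.png

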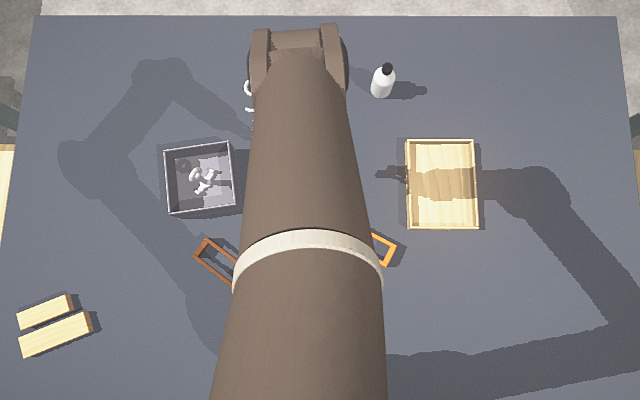

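View pics/w9z.png

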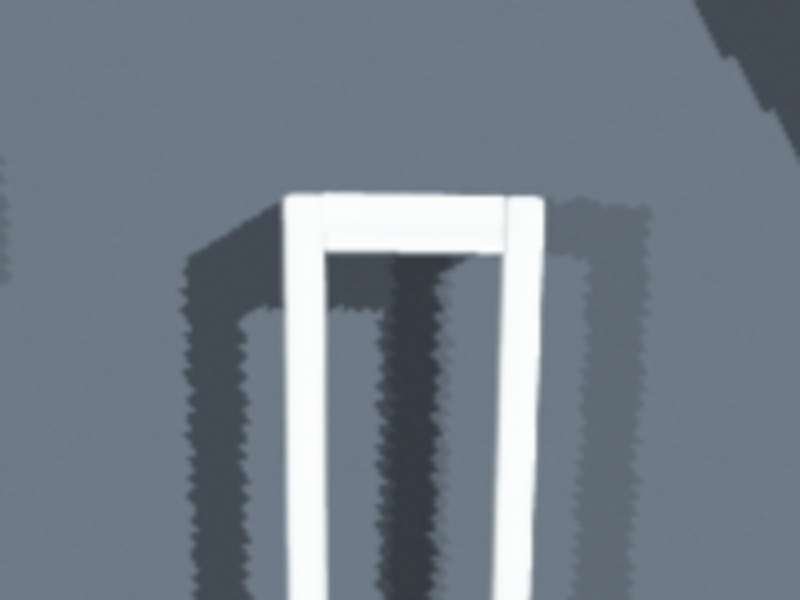

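The hook stands in the bin at top (205,178). The wrist view shows the link's corners at about (291,109), (356,109), (351,245) and (292,245).

```bash
python3 - <<'E'
from h import *
P=np.load("Pw9.npy",allow_pickle=True).item()
im=cv2.imread("pics/w9.png");m=(im.min(2)>190).astype(np.uint8);m[:95]=0;m[246:]=0;m[:,:270]=0;m[:,380:]=0
cs,_=cv2.findContours(m,0,2);c=max(cs,key=cv2.contourArea)[:,0].astype(float)
q=[c[np.argmax(s[0]*c[:,0]+s[1]*c[:,1])] for s in [(-1,-1),(1,-1),(1,1),(-1,1)]];print(q)
L=np.array([onz(P,x,.034) for x in q]);print(L.mean(0),np.linalg.norm(L-np.roll(L,-1,0),axis=1),[np.degrees(np.arctan2(*(a-b)[1::-1])) for a,b in [(L[3],L[0]),(L[2],L[1])]])
c=L.mean(0);goal(c[0],c[1],.008,59.6)
E
```

```text
[array([291., 109.]), array([355., 110.]), array([349., 244.]), array([293., 243.])]
[0.48455426 0.01523251 0.034     ] [0.05666628 0.12808824 0.0552184  0.12787382] [np.float64(-30.85149552687322), np.float64(-31.499921179597354)]
t 12.925 pos [0.483  0.0157 0.1977] yaw 59.7 tilt 0.01 gap 0.0854 F [0.2 0.5 0.6] q7 0.95
-> shift [0.0004 0.0016 0.1897] turn 0.1
```

```bash
python3 -m creep '[[0.0004,0.0016,0.025,0],[0.0004,0.0016,0.065,0],[0.0004,0.0016,0.105,0.3],[0.0004,0.0016,0.14,0.3],[0.0004,0.0016,0.165,0.3],[0.0004,0.0016,0.18,0.3],[0.0004,0.0016,0.187,0.3],[0.0004,0.0016,0.189,0.3],[0.0004,0.0016,0.189,0.3]]'; python3 -c "
from h import *
goal(.4844,.0154,.009,59.4)"
```

```text
time_s: 14.05
position: [0.4851, 0.0145, 0.0094]
tool_rot: [2.73, 1.554, 0.002]
wrist_force: [-0.1, -0.0, 0.6]
finger_gap: 0.0854
t 14.05 pos [0.4851 0.0145 0.0094] yaw 59.3 tilt 0.06 gap 0.0854 F [-0.1 -0.   0.6] q7 1.01
-> shift [ 0.0004 -0.0011  0.0004] turn -0.1
```

```bash
python3 -m creep '[[0.0003,-0.001,0,0],[0.0003,-0.001,0,0],[0.0003,-0.001,0,0],[0.0003,-0.001,0,0],[0.0003,-0.001,0,0],[0.0003,-0.001,0,0]]' -1 60; python3 - <<'E'
from h import *
from rig import viewer
goal(.4844,.0154,.009,59.4)
im=viewer.snapshot("wrist"); cv2.imwrite("pics/w10.png",im)
s=viewer.snapshot("scene"); crop(s,240,180,360,280,6,"pics/s10.png")
E
```

```text
time_s: 14.8
position: [0.4841, 0.0153, 0.0096]
tool_rot: [-2.73, -1.554, -0.001]
wrist_force: [-2.3, -0.2, 7.1]
finger_gap: 0.0564
t 14.8 pos [0.4841 0.0153 0.0096] yaw 59.3 tilt 0.04 gap 0.0564 F [-2.3 -0.2  7.1] q7 1.01
-> shift [0.0002 0.0002 0.0006] turn -0.1
```

View pics/w10.png

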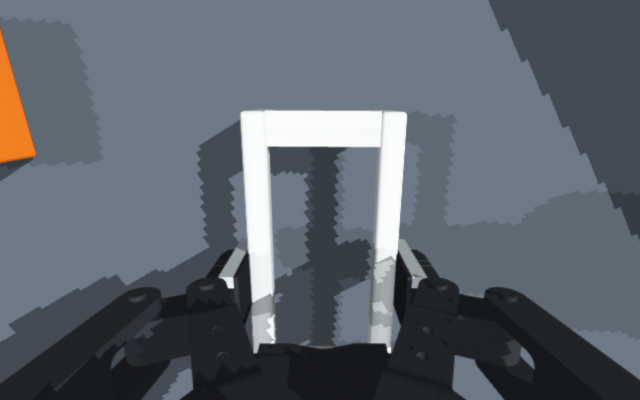

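View pics/s10.png

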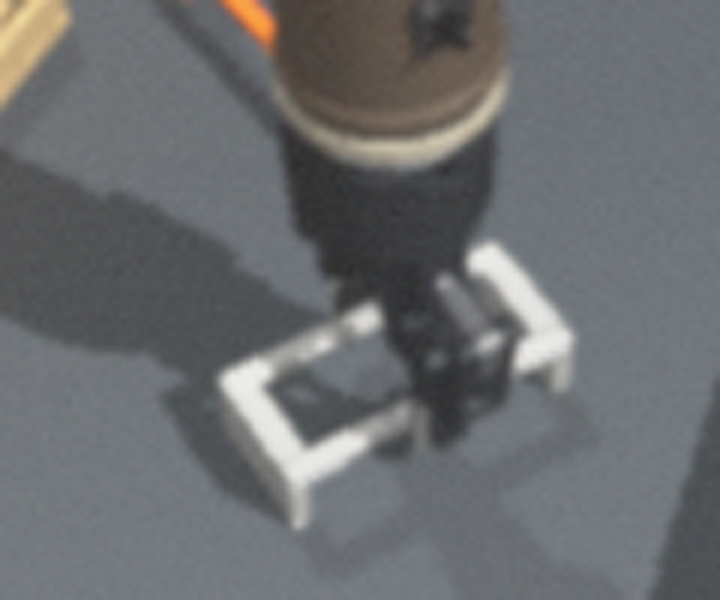

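Gripped at 56 mm across the rails. I'll lift, and measure the tray.

```bash
python3 -m creep '[[0,0,-0.01,0],[0,0,-0.03,0],[0,0,-0.06,0],[0,0,-0.095,0],[0,0,-0.12,0],[0,0,-0.13,0],[0,0,-0.13,0]]'; python3 - <<'E'
from h import *
from rig import viewer
P=viewer.camera_params("top");S=viewer.camera_params("scene")
t=cv2.imread("pics/top0.png");crop(t,395,130,490,240,5,"pics/tray_t.png")
im=viewer.snapshot("scene");cv2.imwrite("pics/s11.png",im);crop(im,140,150,260,245,6,"pics/tray_s.png")
goal(.473,-.3025,.14,90)
E
```

```text
time_s: 15.78
position: [0.4839, 0.0152, 0.1389]
tool_rot: [2.73, 1.554, 0.001]
wrist_force: [-0.1, 1.3, -5.1]
finger_gap: 0.0564
t 15.825 pos [0.4834 0.0152 0.1382] yaw 59.3 tilt 0.05 gap 0.0568 F [ 0.2 -0.3 -5.3] q7 0.96
-> shift [-0.2785  0.1533 -0.0018] turn -30.7
```

View pics/tray_t.png

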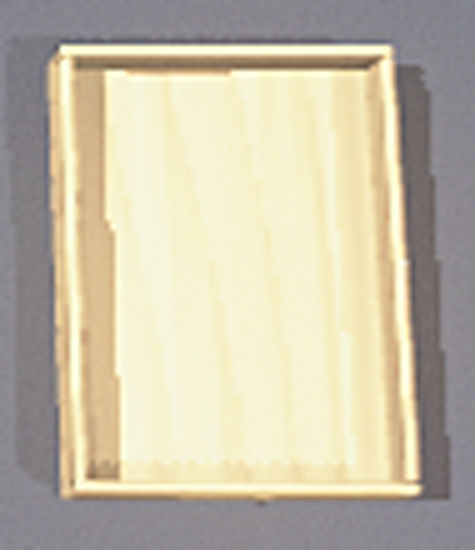

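View pics/tray_s.png

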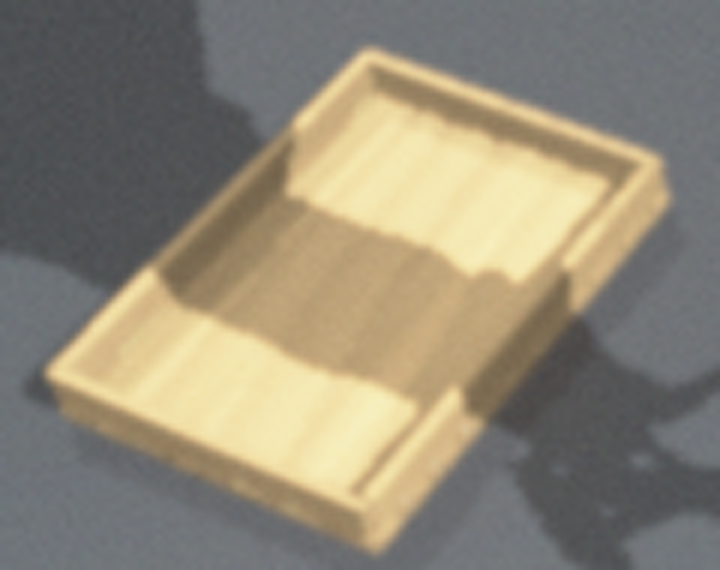

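View pics/s11.png

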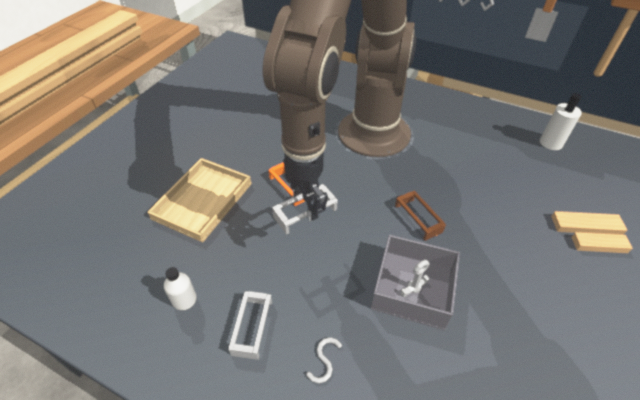

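The link is level in the gripper and the hook is upright in the bin at scene (416,278). Tray rim corners in the crops: top (58,46), (394,46), (418,492), (75,490); scene (370,48), (665,160), (365,515), (48,375).

```bash
python3 - <<'E'
from h import *
from rig import viewer
P=viewer.camera_params("top");S=viewer.camera_params("scene")
for n,C,q in [("t",P,z8([(58,46),(394,46),(418,492),(75,490)],395,130,5)),("s",S,z8([(370,48),(665,160),(365,515),(48,375)],140,150,6))]:
    L=np.array([onz(C,x,.03) for x in q]);print(n,L.mean(0),np.linalg.norm(L-np.roll(L,-1,0),axis=1),L.round(3)[:,:2].tolist())
    for a,b in [(0,1),(1,2),(3,2),(0,3)]: print(round(np.degrees(np.arctan2(*(L[b]-L[a])[1::-1])),1),end=" ")
    print()
goal(.471,-.302,.14,90-1)
E
```

```text
t [ 0.47565351 -0.30315736  0.03      ] [0.16673891 0.22308029 0.16363446 0.22279528] [[0.586, -0.219], [0.588, -0.386], [0.365, -0.386], [0.364, -0.222]]
-89.5 180.0 -89.6 -179.2 
s [ 0.47548208 -0.29934179  0.03      ] [0.16550369 0.22487379 0.16422105 0.22579901] [[0.363, -0.383], [0.363, -0.218], [0.588, -0.216], [0.589, -0.38]]
90.1 0.5 90.4 0.8 
t 15.825 pos [0.4834 0.0152 0.1382] yaw 59.3 tilt 0.05 gap 0.0568 F [ 0.2 -0.3 -5.3] q7 0.96
-> shift [-0.2791  0.1513 -0.0018] turn -29.7
```

```bash
python3 -m creep '[[-0.02,0.0112,0,-3],[-0.055,0.031,0,-8],[-0.095,0.053,0,-13],[-0.135,0.0757,0,-18],[-0.175,0.098,0,-23],[-0.212,0.119,0,-27],[-0.242,0.1355,0,-30],[-0.265,0.1485,0,-31],[-0.2759,0.1546,0,-31],[-0.2759,0.1546,0,-31]]'; python3 -c "
from h import *
goal(.4755,-.301,.017,90.4)"; python3 -m creep '[[0,0,0,0],[0,0,0,0]]'; python3 - <<'E'
from h import *
from rig import viewer
goal(.4755,-.301,.017,90.4)
im=viewer.snapshot("wrist"); cv2.imwrite("pics/w12.png",im)
E
```

```text
time_s: 17.08
position: [0.4753, -0.301, 0.1377]
tool_rot: [-2.216, -2.224, 0.001]
wrist_force: [-0.2, 0.2, -4.4]
finger_gap: 0.0565
t 17.075 pos [ 0.4753 -0.301   0.1377] yaw 90.2 tilt 0.11 gap 0.0565 F [-0.2  0.2 -4.4] q7 2.14
-> shift [-1.000e-04  4.000e-04  1.207e-01] turn -0.2
time_s: 17.32
position: [0.4763, -0.2996, 0.1387]
tool_rot: [-2.214, -2.229, -0.001]
wrist_force: [0.2, 0.1, -4.1]
finger_gap: 0.0566
t 17.325 pos [ 0.4763 -0.2996  0.1387] yaw 90.4 tilt 0.04 gap 0.0566 F [ 0.2  0.1 -4.1] q7 2.14
-> shift [-0.0015 -0.0008  0.1217] turn -0.0
```

View pics/w12.png

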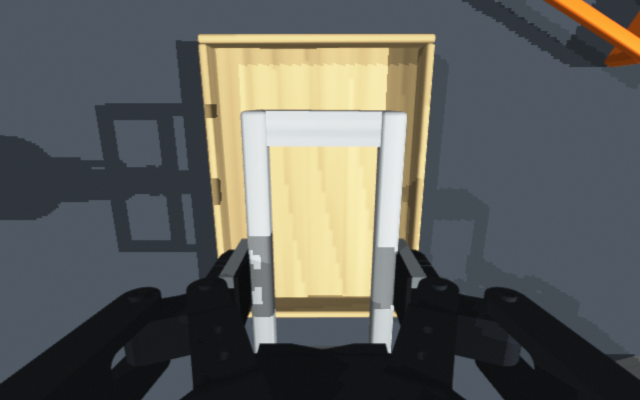

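The link is aligned with the tray and centred over it. I'll lower it.

```bash
python3 -m creep '[[-0.001,-0.0005,0.02,0],[-0.001,-0.0005,0.05,0],[-0.001,-0.0005,0.08,0],[-0.001,-0.0005,0.1,0],[-0.001,-0.0005,0.112,0],[-0.001,-0.0005,0.118,0],[-0.001,-0.0005,0.121,0],[-0.001,-0.0005,0.1225,0],[-0.001,-0.0005,0.1235,0],[-0.001,-0.0005,0.1235,0]]'; python3 -c "
from h import *
goal(.4755,-.301,.0156,90.4)"
```

```text
time_s: 18.62
position: [0.4758, -0.3021, 0.0158]
tool_rot: [2.215, 2.226, 0.001]
wrist_force: [-1.0, 0.1, -0.9]
finger_gap: 0.0566
t 18.625 pos [ 0.4758 -0.3021  0.0158] yaw 90.3 tilt 0.05 gap 0.0566 F [-1.   0.1 -0.9] q7 2.17
-> shift [ 0.0011 -0.0003  0.0002] turn -0.1
```

```bash
python3 -m creep '[[0,0,0,0],[0,0,0,0],[0,0,0,0],[0,0,0,0]]' 0.8; python3 - <<'E'
from h import *
from rig import viewer
goal(.4755,-.301,.0156,90.4)
im=viewer.snapshot("wrist"); cv2.imwrite("pics/w13.png",im)
E
```

```text
time_s: 19.12
position: [0.4756, -0.302, 0.0154]
tool_rot: [2.216, 2.227, 0.0]
wrist_force: [0.1, -0.0, -0.2]
finger_gap: 0.0768
t 19.125 pos [ 0.4756 -0.302   0.0154] yaw 90.3 tilt 0.01 gap 0.0768 F [ 0.1 -0.  -0.2] q7 2.17
-> shift [ 0.001  -0.0001 -0.0002] turn -0.1
```

View pics/w13.png

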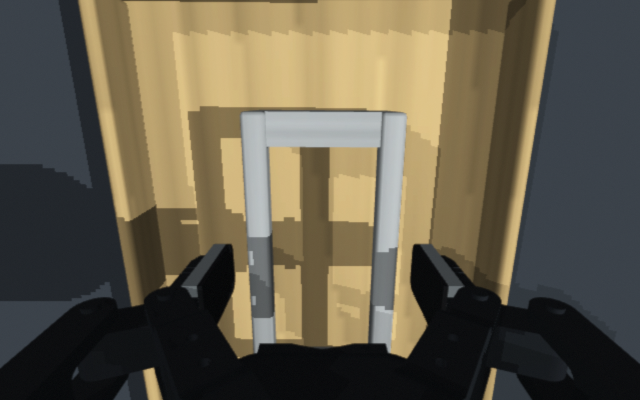

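The link is down in the tray with both fingers clear. I'll retreat upward and check.

```bash
python3 -m creep '[[0,0,-0.015,0],[0,0,-0.045,0],[0,0,-0.085,0],[0,0,-0.13,0],[0,0,-0.17,0],[0,0,-0.19,0],[0,0,-0.2,0],[0,0,-0.2,0],[0,0,-0.2,0]]'; python3 - <<'E'
from h import *
from rig import viewer
goal(.4755,-.301,.0156,90.4)
cv2.imwrite("pics/s14.png",viewer.snapshot("scene"));cv2.imwrite("pics/t14.png",viewer.snapshot("top"));cv2.imwrite("pics/w14.png",viewer.snapshot("wrist"))
E
```

```text
time_s: 20.3
position: [0.475, -0.3016, 0.2143]
tool_rot: [-2.215, -2.226, 0.001]
wrist_force: [-0.8, 0.8, 0.5]
finger_gap: 0.0772
t 20.3 pos [ 0.475  -0.3016  0.2143] yaw 90.3 tilt 0.09 gap 0.0772 F [-0.8  0.8  0.5] q7 2.12
-> shift [0.0005 0.0008 0.1987] turn -0.1
```

View pics/s14.png

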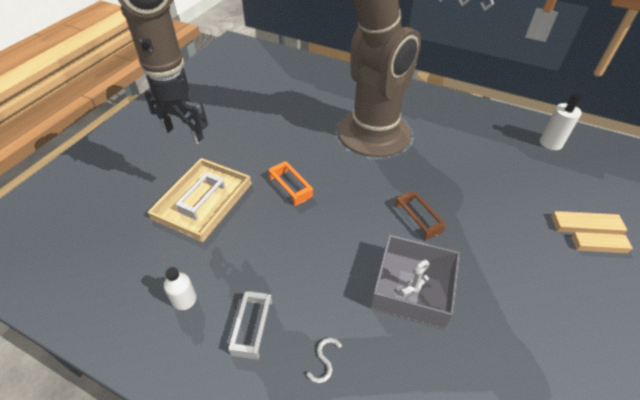

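View pics/w14.png

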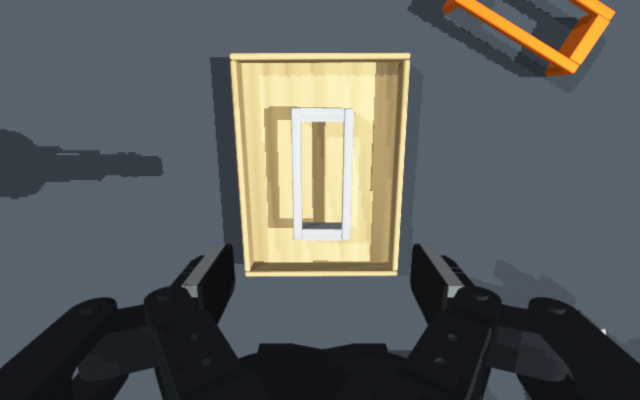

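View pics/t14.png

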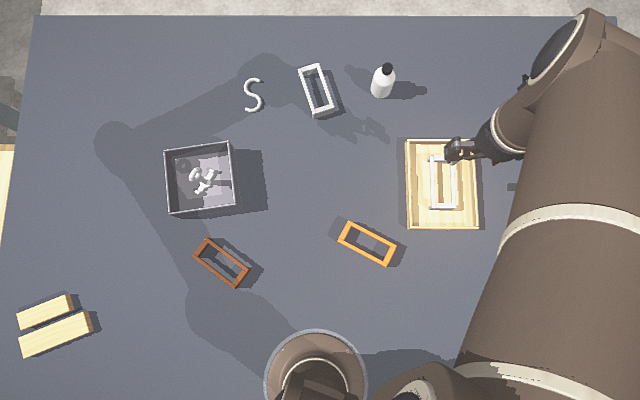

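The link is flat inside the tray (wrist (322,173)), and the hook stands in the bin (scene (416,278)). The look-alikes are untouched and the gripper is clear. Handing in.

```bash
python3 -c "
from rig import r
print(r.sign_off())"
```

```text
the job is handed in; nothing more can be done
None
```

The job is done and handed in at about 20 s of the 58 s allowed. I gripped the hook by its eye, twisted it about 73° until the prongs lined up with the slot, and lifted it out. The link stayed standing on the bench. I then stood the hook in the square bin and gripped the link across its rails to set it flat in the tray.

The last checks from all three cameras showed the hook upright in the bin, the link centred in the tray, the look-alikes unmoved and the gripper well clear. The highest wrist force I read was about 12 N, when setting the hook down. No check failed; the top and scene views differed by 3–4 mm on the y positions of the link and tray, well within the clearances.

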